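# Fetch a print head from the tool carousel to the preheat dock

### The job

Turn the tool carousel until the print-head module with the single round disc on its top stands squarely in the middle of the fence's opening, and take it out there, leaving the other modules in their bays. Stand it upright on the black rubber mat and let go, so that you can take it again by its narrow ends, then lower it (do not drop it) all the way down between the two cheeks of the preheat dock, centred, and let go. Leave the spool, the printed bracket and the screwdriver where they are.

Things in the scene. Friction and masses are not known exactly. Their poses are not given: they have to be found in the camera images.
- carousel_base: fixed white round base, 236 mm across. Origin on the carousel's axis at bench height; its -x points to the middle of the opening. A clear fence (4 mm thick, inside radius 111 mm, top 68 mm above the bench) goes round it except for 40 degrees either side of -x. Modules run 11 mm inside the fence: only in the opening is there room for a finger outside a module
- empty_bay (a point): middle of the floor of the empty bay, 26 mm above the bench; starts near the opening. The turning aluminium disc (radius 108 mm) has four such bays, 90 degrees apart, 85 mm from the axis. A module stands in a bay with its length tangential: white walls 4 mm thick, 48 mm high stand 3 mm off its narrow ends, 4 mm high lips 3 mm off its otherwise free broad faces
- knob_grip (a point): middle of the grip height of the black round knob on the rotor's axis: 36 mm diameter, 28 mm high, its top 14 mm above this point (86 mm above the bench), on a 26 mm thick stem. Turning it turns the rotor
- rotor (a joint): rotation of the rotor since the start, rad, positive anticlockwise seen from above; turns either way, further than ever needed, with light steady friction (0.08 N m), no detents, and stays where it is left
- disc_module_center (a point): the wanted print-head module, with one round disc, 27 mm diameter and 3 mm high, on the middle of its top: 58 mm long (its x), 30 mm wide (its y), 50 mm high, 0.22 kg, grey plastic with dark cooling bands, flat foot and flat faces; the point is its centre, 25 mm above its foot, z up. It starts in the bay left or right of the empty one, behind the fence
- bar_module_center (a point): another module, with one straight bar 50 x 8 x 3 mm along its top: 58 mm long (its x), 30 mm wide (its y), 50 mm high, 0.22 kg, grey plastic with dark cooling bands, flat foot and flat faces; the point is its centre, 25 mm above its foot, z up. It starts in the bay opposite the wanted one
- stud_module_center (a point): another module, with two small studs (10 mm diameter, 3 mm high, 40 mm apart) on its top: 58 mm long (its x), 30 mm wide (its y), 50 mm high, 0.22 kg, grey plastic with dark cooling bands, flat foot and flat faces; the point is its centre, 25 mm above its foot, z up. It starts in the bay opposite the empty one, at the rear
- mat: fixed black rubber mat, 110 x 110 mm, 3 mm thick, origin at the middle of its underside on the bench
- dock: fixed dock: grey plate 100 (x) by 85 (y) by 12 mm, origin under its middle at bench height, z up. Two aluminium cheeks, 46 mm long along x, 6 mm thick, tops 60 mm above the bench, inner faces at y = +-18 mm, open ends. The module stands between them, length along x either way round, 3 mm clear of each, its ends 6 mm past them: there it can be held only by its ends
- dock_floor (a point): centre of the top of the dock's plate, midway between the cheeks, 12 mm above the bench: the middle of the seated module's foot belongs here
- spool: bystander: grey filament spool lying flat, 100 mm diameter, 40 mm high, origin in the middle of its underside
- printed_bracket: bystander: white printed bracket, 60 x 50 x 40 mm, origin in the middle of its underside
- screwdriver: bystander: screwdriver lying on the bench nearer the robot, 170 mm long, along its own x
Mind the look-alikes: they are no part of the job. There is more than one size of the mat; the job needs the smaller.

How it is judged:
By the outcome, as a careful person would: the job done as asked, in the order asked, and still so for the second after the job is handed in, with the robot touching nothing.
It also fails if it takes over 72 s, if anything falls off the work surface, if the arm or the gripper's body presses on something with over 40 N, if the wrist force passes 120 N, or if a joint passes its speed limit or range.

### The arm

A 6-joint arm with a two-finger parallel gripper is mounted at the origin on the work surface. World frame = base frame: x ahead of the robot, y to its left, z up, the work surface at z = 0. Lengths are in m, angles in rad, forces in N, time in s.
With the tool pointing down it reaches from about 0.275 to 0.825 m from the base axis. Payload 4.9 kg.
Tool frame: the origin (TCP) lies midway between the tips of the shut fingers; the grasp point (between the pads) lies 19 mm behind it (grip_point_offset is the distance from the TCP to the grasp point, in m); z points along the fingers, x is the direction in which the jaws open and shut, and the axes are right-handed (so a half turn about z gives the same grasp; the last joint's range is limited). The gripper opens to 85 mm and grips with 20 to 120 N. Pads are 22 mm wide; open, the fingers measure 114 mm over their backs; the gripper's body (76 mm by 85 mm) begins 54 mm behind the grasp point. The pads swing forward as they close: fully open they stand 13 mm farther back than shut.
Start: joints at [1.154, 0.326, -0.193, 1.052, 0, 1.437], TCP at [0.153, 0.528, 0.231] pointing down, gripper open.
Joint ranges: [-2.65, 2.65], [-0.97, 1.79], [-1.3, 1.35], [-1.93, 2.1], [-1.47, 1.37], [-3.14, 3.14]. Speed limits (rad/s): [2.57, 2.57, 3.14, 3.14, 3.14, 3.14].

### API

Orientations are given as a rotation vector (axis times angle).
In Python, from cell import * gives the robot as it stands. Calls block until the motion is done:
- movep(position, orientation): joint-space move of the TCP to a pose.
- move_l(position, velocity=0.15, rot=None, until_force=None): straight line of the TCP; rot=None keeps the orientation; velocity is the mean speed in m/s. With until_force (N) it stops when the force on the tool has changed by that much, and returns True; else False.
- set_joints(angles): joint-space move.
- let_go() and grab(newtons=None): open the fingers fully, or close them until they stop; newtons is the grip in N (None keeps the last).
- sleep(seconds).
- ik(position, orientation): joint angles nearest the present ones, or None.
- get_state(): the state.
- grab_frame(name): name is "side" or "top"; returns a dict with "img" (420x560x3 uint8, red, green, blue), "fx", "fy", "cx", "cy" (pixels), "cam_to_world" (4x4, takes a point from camera to world coordinates). Camera axes: x right, y down, z forward; pixel columns grow to the right and rows downward; lengths in m; the calibration is good to about 2 mm. A picture is of the moment at which its call begins. There is no depth.
A pose or a line that the arm cannot do raises MotionError and nothing moves.
- sign_off(): hands the job in, once; it reports no verdict.
Trained networks look in the newest picture that a camera, given by its name, has taken for a name from the list of things; names that differ only in an ending like _2 or _b are one class to them, and where a whole thing is asked for, a point or a joint stands for the part that bears it (a point fixed in the world has none). Each returns a list of dicts, best first, with "score" (0 to 1); they miss things now and then, are a little off and sometimes report something else, mostly with a low value. They report only what shows in the picture. A call takes as long as a camera call. They do not tell look-alikes from the thing itself.
- spot_in(camera, name): "centre" ([column, row] in pixels, amid what is visible of it).
- silhouettes(camera, name): "mask" (420x560 bool, what is visible of it) and "centre" ([column, row] in pixels, amid what is visible of it).
- tip_of(camera, name): "centre" ([column, row] in pixels: a listed point, or the origin of a listed thing).
The state is a dict: "clock": time; "q": joint angles; "joint_velocities": joint speeds; "tau": joint torques, N m; "position": TCP position; "eef_rot": TCP orientation; "contact_force": force on the tool from outside, world axes, zero at the start; "wrist_torque": the same for the moment, N m; "finger_gap": opening from 0.0 (shut) to 1.0 (fully open).
Only numpy, scipy, OpenCV 4.12 (cv2) and the standard library are available. Lean on these libraries where they do the work, as an engineer would, in place of code of your own. Each camera call takes 0.05 s, during which the arm holds its last target.

## Working session

There is one attempt and no reset: what is moved stays moved. The work goes in short steps, each a Python script; the robot and the scene stay as the last script left them, time stands still between calls to the robot, and variables do not carry over. Pictures are saved under pics/ and viewed, and the job is handed in when it is done.

```bash
ls; mkdir -p pics
python3 - <<'E'
from cell import *
import cv2
s=get_state();print(s)
for c in("side","top"):
    f=grab_frame(c);cv2.imwrite(f"pics/{c}0.png",f["img"][:,:,::-1]);print(c,f["fx"],f["fy"],f["cx"],f["cy"],f["cam_to_world"])
    for n in["carousel_base","empty_bay","knob_grip","disc_module_center","bar_module_center","stud_module_center","mat","dock","dock_floor","spool","printed_bracket","screwdriver"]:
        print(n,[(round(d["score"],2),[round(float(v),1) for v in d["centre"]]) for d in tip_of(c,n)])
E
```

```text
pics
{'clock': 0.0, 'q': array([ 1.15378358e+00,  3.26910739e-01, -1.93594671e-01,  1.05199899e+00,
       -2.92791600e-05,  1.43660011e+00]), 'joint_velocities': array([ 1.09538480e-03, -1.23065085e-03, -5.35777730e-04,  9.84241400e-04,
       -5.90048420e-04, -4.17869076e-05]), 'tau': array([ 2.68384392e-04, -4.43399084e+01,  2.62441760e+01,  1.53677532e-02,
       -2.69468201e-04, -3.95524168e-06]), 'position': array([0.15323989, 0.52761095, 0.23051579]), 'eef_rot': array([ 2.51166474e+00,  1.88566756e+00, -2.31879945e-03]), 'contact_force': array([-1.06810534, -0.45019183,  0.08428522]), 'wrist_torque': array([-0.0193301 ,  0.03233482,  0.02936809]), 'finger_gap': 0.9968355138533688}
side 441.91709236110927 441.91709236110927 275.5192020843961 200.89319833314966 [[ 0.99473326 -0.06983601  0.07502452  0.4450619 ]
 [-0.10192249 -0.75137971  0.65195117 -0.82745532]
 [ 0.01084224 -0.6561642  -0.75454025  0.93515823]
 [ 0.          0.          0.          1.        ]]
carousel_base [(0.63, [276.6, 145.9])]
empty_bay [(0.71, [254.7, 149.5])]
knob_grip [(0.96, [277.0, 128.9]), (0.17, [3
[... 660 characters left out ...]
      1.        ]]
carousel_base [(0.43, [187.5, 222.9]), (0.26, [166.5, 189.2])]
empty_bay [(0.73, [186.5, 224.5]), (0.59, [352.9, 196.6])]
knob_grip [(0.61, [166.8, 188.8]), (0.16, [158.2, 163.8])]
disc_module_center [(0.76, [143.6, 205.5]), (0.28, [315.2, 130.9])]
bar_module_center [(0.57, [202.4, 179.3])]
stud_module_center [(0.93, [156.5, 164.5])]
mat [(0.69, [432.1, 185.9]), (0.68, [185.2, 226.7]), (0.55, [271.3, 233.4]), (0.54, [157.9, 166.4])]
dock [(0.58, [354.7, 197.5])]
dock_floor [(0.8, [353.1, 195.5])]
spool [(0.73, [274.1, 127.0]), (0.31, [185.7, 222.7])]
printed_bracket [(0.68, [318.6, 134.7]), (0.4, [268.3, 235.0]), (0.36, [274.5, 125.4])]
screwdriver [(0.89, [352.9, 285.0])]
```

View pics/top0.png

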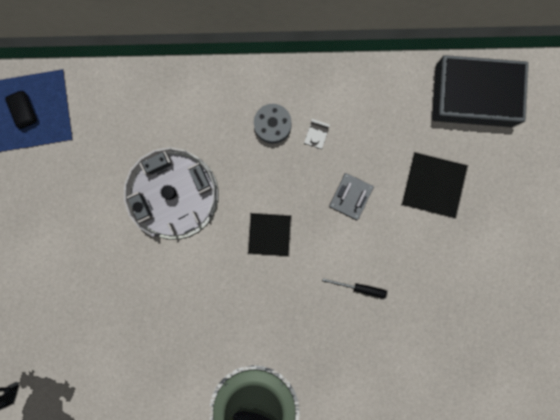

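View pics/side0.png

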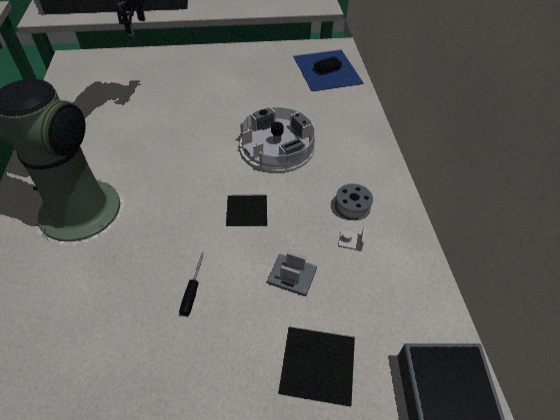

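Run:
```python
import cv2
i=cv2.imread("pics/top0.png")
cv2.imwrite("pics/crop0.png",cv2.resize(i[130:260,100:240],None,fx=5,fy=4.6,interpolation=cv2.INTER_CUBIC))
```

```text
(no output)
```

View pics/crop0.png

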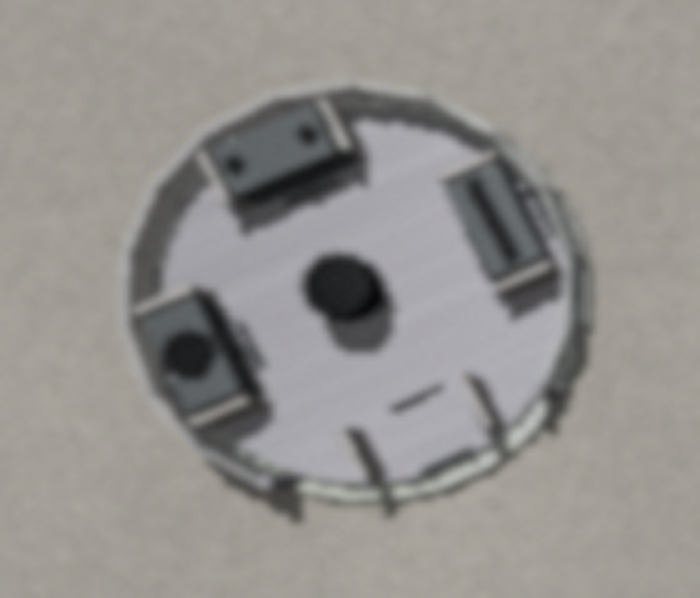

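The top view shows two black squares. The one at (270,234) is about 42 px (~110 mm) and the one at (435,185) is about 57 px (~150 mm), so the first is the mat I need. On the carousel:
- The disc module is at (138,207).
- The stud module is at (156,163).
- The bar module is at (201,178).
- The empty bay is near (184,226).

The dock is at (352,197). Next I'll measure more precisely on enlarged crops.

```bash
cat > h.py <<'E'
import numpy as np,cv2
class Cam:
    def __init__(s,f):
        s.K=np.array([[f["fx"],0,f["cx"]],[0,f["fy"],f["cy"]],[0,0,1]]);s.T=np.array(f["cam_to_world"]);s.img=f["img"]
    def proj(s,P):
        P=np.atleast_2d(P);p=(P-s.T[:3,3])@s.T[:3,:3];q=p@s.K.T;return q[:,:2]/q[:,2:]
    def plane(s,uv,z):
        uv=np.atleast_2d(uv);d=np.c_[uv,np.ones(len(uv))]@np.linalg.inv(s.K).T@s.T[:3,:3].T;o=s.T[:3,3]
        return o+d*((z-o[2])/d[:,2:])
def circ(c,z,r,n=60,a0=0,a1=2*np.pi):
    t=np.linspace(a0,a1,n);return np.c_[c[0]+r*np.cos(t),c[1]+r*np.sin(t),0*t+z]
def rect(c,th,lx,ly,z):
    R=np.array([[np.cos(th),-np.sin(th)],[np.sin(th),np.cos(th)]])
    q=np.array([[1,1],[-1,1],[-1,-1],[1,-1],[1,1]])*[lx/2,ly/2]
    return np.c_[q@R.T+c[:2],np.full(5,z)]
def overlay(cam,box,k,lines,fn):
    x0,y0,x1,y1=box
    im=cv2.resize(cam.img[y0:y1,x0:x1,::-1],None,fx=k,fy=k,interpolation=cv2.INTER_CUBIC)
    for L,col in lines:
        p=((cam.proj(L)-[x0,y0]+.5)*k-.5)
        cv2.polylines(im,[np.round(p*8).astype(int).reshape(-1,1,2)],False,col,1,cv2.LINE_AA,3)
    cv2.imwrite(fn,im)
E
python3 - <<'E'
from cell import *
from h import *
import pickle
fr={c:grab_frame(c) for c in("side","top")};pickle.dump(fr,open("fr0.pkl","wb"))
for c in fr:
    C=Cam(fr[c])
    for n,z in[("mat",0.003),("dock",None),("carousel_base",None),("disc_module_center",None),("knob_grip",None)]:
        for d in silhouettes(c,n)[:2]:
            m=d["mask"].astype(np.uint8);ct=max(cv2.findContours(m,0,2)[0],key=cv2.contourArea)
            print(c,n,round(d["score"],2),d["centre"],m.sum(),cv2.minAreaRect(ct))
            if n=="mat":
                w=C.plane(ct[:,0].astype(float),z)[:,:2].astype(np.float32);print("  world",cv2.minAreaRect(w))
k={n:[Cam(fr[c]).plane(p,z)[0].round(4) for c,p in ps.items()] for n,z,ps in[("knob",.072,dict(side=(277,128.9),top=(166.8,188.8))),("bay",.026,dict(side=(254.7,149.5),top=(186.5,224.5))),("dockf",.012,dict(side=(292.4,276.4),top=(353.1,195.5))),("disc",.051,dict(side=(261,119.2),top=(143.6,205.5)))]}
for a in k.items():print(a)
for c,b in[("top",(320,165,385,230)),("side",(255,240,330,305))]:
    overlay(Cam(fr[c]),b,9 if c=="top" else 8,[],f"pics/dock_{c}.png")
E
```

```text
side mat 0.93 [245.0, 211.4] 1269 ((246.0, 210.0), (32.0, 40.0), 90.0)
  world ((0.4531412124633789, -0.045871928334236145), (0.11451487243175507, 0.11115767061710358), 84.95947265625)
side mat 0.65 [318.7, 368.0] 4806 ((319.4249267578125, 365.8289489746094), (73.73184967041016, 69.33262634277344), 9.039482116699219)
  world ((0.580354630947113, -0.48492276668548584), (0.14778265357017517, 0.147250235080719), 74.7829818725586)
side dock 0.79 [291.6, 274.9] 1422 ((291.9000244140625, 271.8000183105469), (43.32320022583008, 36.9986457824707), 18.43494987487793)
side carousel_base 0.82 [277.3, 154.6] 1572 ((280.75347900390625, 147.76913452148438), (49.15218734741211, 77.81666564941406), 68.52320861816406)
side disc_module_center 0.55 [190.3, 293.3] 475 ((192.45001220703125, 286.6500244140625), (12.016654968261719, 59.134586334228516), 18.434947967529297)
side knob_grip 0.82 [270.9, 139.7] 1652 ((275.3962097167969, 139.3867950439453), (67.28425598144531, 44.78377914428711), 2.4895529747009277)
side knob_grip 0.71 [351.8, 240.5] 436 ((351.84619140625, 237.76922607421875), (24.7106323242187
[... 661 characters left out ...]
25.463346481323242)
top carousel_base 0.63 [137.5, 172.2] 1306 ((170.5, 193.5), (89.0, 93.0), 90.0)
top disc_module_center 0.63 [141.9, 205.8] 381 ((140.2586212158203, 206.39654541015625), (23.58330726623535, 16.89827537536621), 68.19859313964844)
top knob_grip 0.7 [174.9, 194.2] 4348 ((171.8712921142578, 193.74110412597656), (79.7398910522461, 82.51392364501953), 22.380136489868164)
('knob', [array([0.5647, 0.2042, 0.072 ]), array([0.5733, 0.2124, 0.072 ])])
('bay', [array([0.4937, 0.1693, 0.026 ]), array([0.4835, 0.172 , 0.026 ])])
('dockf', [array([ 0.5528, -0.2736,  0.012 ]), array([ 0.5539, -0.2662,  0.012 ])])
('disc', [array([0.5222, 0.2808, 0.051 ]), array([0.5333, 0.2777, 0.051 ])])
```

View pics/dock_top.png

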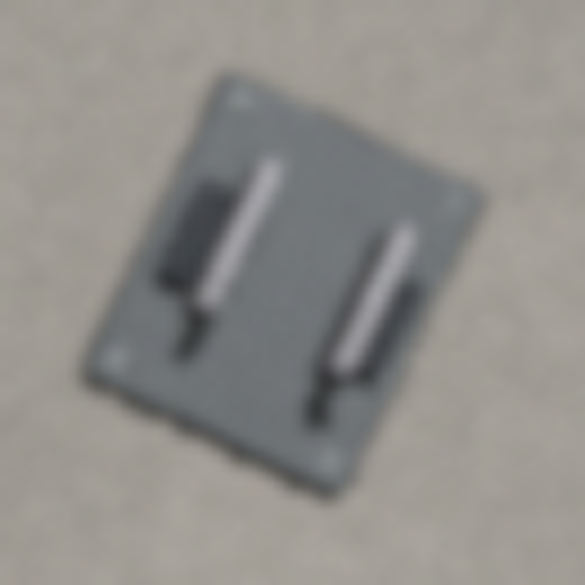

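View pics/dock_side.png

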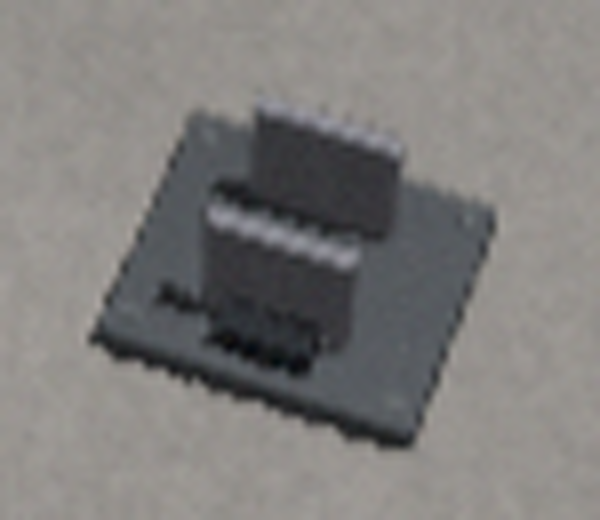

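The dock crops show a plate with two cheeks. In the top crop, the plate corners are at (225,73), (487,190), (340,497) and (85,376). Next I'll crop the carousel.

Run:
```python
from h import *
import pickle
fr=pickle.load(open("fr0.pkl","rb"))
overlay(Cam(fr["top"]),(120,142,222,246),5.7,[],"pics/car_top.png")
overlay(Cam(fr["side"]),(230,98,325,176),7.5,[],"pics/car_side.png")
```

```text
(no output)
```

View pics/car_top.png

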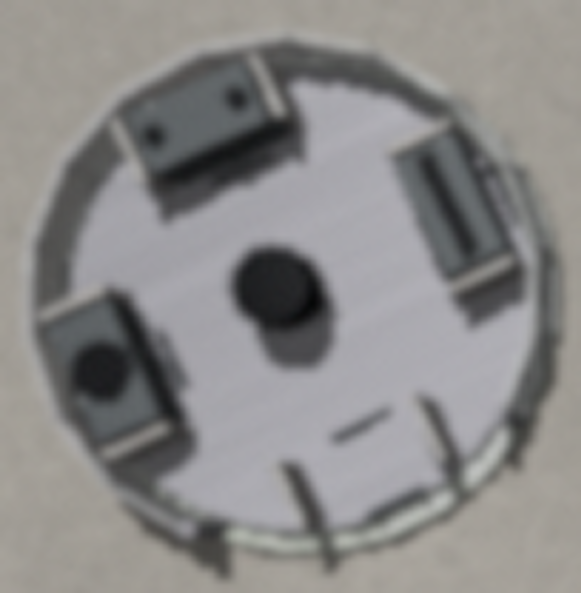

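View pics/car_side.png

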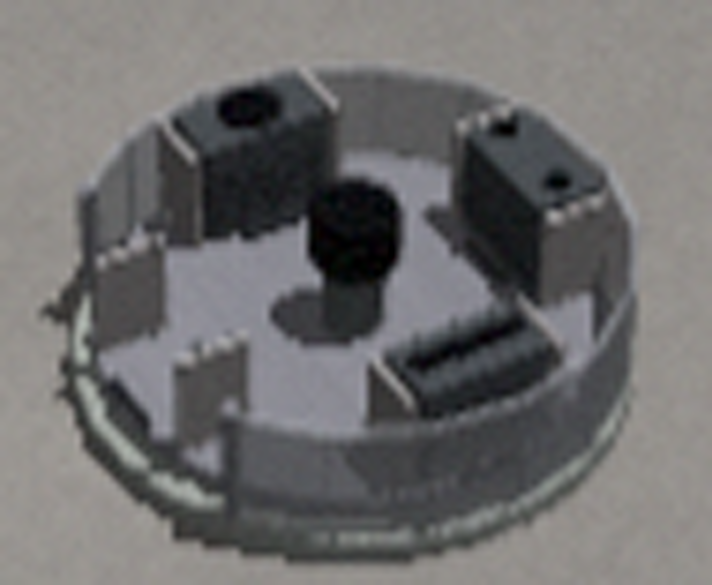

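```bash
cat > fit.py <<'E'
from h import *
import pickle
from scipy.optimize import least_squares
fr=pickle.load(open("fr0.pkl","rb"));T,S=Cam(fr["top"]),Cam(fr["side"])
def px(p,x0,y0,k): return (np.array(p,float)+.5)/k-.5+[x0,y0]
def P(c,r,a,z): return [c[0]+r*np.cos(a),c[1]+r*np.sin(a),z]
# carousel: p=(cx,cy,phi,bayang)
t=lambda x,y:px((x,y),120,142,5.7); s=lambda x,y:px((x,y),230,98,7.5)
def studs(p,sg):
    c=np.array(P(p,85,0,0)); a=p[3]+np.pi; u=np.array([-np.sin(a),np.cos(a),0])
    return np.array(P(p,.085,a,.079))+sg*.02*u
feats=[(T,t(101,370),lambda p:P(p,.085,p[3]-np.pi/2,.079)),(S,s(249,106),lambda p:P(p,.085,p[3]-np.pi/2,.079)),
(T,t(277,288),lambda p:P(p,0,0,.0855)),
(T,t(154,136),lambda p:studs(p,-1)),(T,t(237,98),lambda p:studs(p,1)),
(S,s(504,127),lambda p:studs(p,-1)),(S,s(557,179),lambda p:studs(p,1)),
(T,t(450,203),lambda p:P(p,.085,p[3]+np.pi/2,.079)),
(S,s(228,410),lambda p:P(p,.113,p[2]+np.radians(40),.068)),(S,s(90,190),lambda p:P(p,.113,p[2]-np.radians(40),.068))]
def fitc(cams):
    fs=[f for f in feats if f[0] in cams]
    def res(p): return np.concatenate([C.proj(g(p))[0]-uv for C,uv,g in fs])
    r=least_squares(res,[.57,.205,np.pi,np.pi+.3],loss="soft_l1");return r.x,res(r.x).reshape(-1,2)
for n,c in(("both",[T,S]),("T",[T]),("S",[S])):
    x,r=fitc(c);print(n,x[:2].round(4),np.degrees(x[2:]).round(1));
    if n=="both":print(r.round(1));xc=x
# dock
t=lambda x,y:px((x,y),320,165,9); s=lambda x,y:px((x,y),255,240,8)
loc={}
def D(x,y,z):
    return lambda p:[p[0]+x*np.cos(p[2])-y*np.sin(p[2]),p[1]+x*np.sin(p[2])+y*np.cos(p[2]),z]
fd=[]
for C,c,pl in((T,t,[(225,73),(487,190),(340,492),(85,373)]),(S,s,[(97,333),(190,112),(497,212),(414,433)])):
    xy=[(.05,.0425),(.05,-.0425),(-.05,-.0425),(-.05,.0425)] if C is T else [(-.05,-.0425),(-.05,.0425),(.05,.0425),(.05,-.0425)]
    for uv,(x,y) in zip(pl,xy): fd.append((C,c(*uv),D(x,y,.012)))
for C,c,pl in((T,t,[(270,157),(207,304),(402,225),(342,372)]),(S,s,[(331,125),(331,125),(283,233),(283,233)])):
    if C is T:
        for uv,(x,y) in zip(pl,[(.023,.021),(-.023,.021),(.023,-.021),(-.023,-.021)]): fd.append((C,c(*uv),D(x,y,.06)))
    else:
        fd.append((C,c(331,125),D(0,.021,.06)));fd.append((C,c(283,233),D(0,-.021,.06)))
for n,cs in(("both",[T,S]),("T",[T]),("S",[S])):
    fs=[f for f in fd if f[0] in cs]
    res=lambda p:np.concatenate([C.proj(g(p))[0]-uv for C,uv,g in fs])
    r=least_squares(res,[.554,-.268,-.4],loss="soft_l1");print(n,r.x.round(4),np.degrees(r.x[2]).round(1))
    if n=="both":print(res(r.x).reshape(-1,2).round(1));xd=r.x
np.savez("fit.npz",xc=xc,xd=xd)
G=(0,255,0);R=(0,0,255);B=(255,100,0)
Ld=[(rect(xd,xd[2],.1,.085,.012),G)]+[(rect(D(0,y,0)(xd),xd[2],.046,.006,z),R) for y in(.021,-.021) for z in(.06,.012)]
def bayl(xc):
    L=[(circ(xc,0,.118),G),(circ(xc,.068,.111,60,xc[2]+.698,xc[2]+2*np.pi-.698),B),(circ(xc,.086,.018),R)]
    for k in range(4):
        a=xc[3]+k*np.pi/2;c=P(xc,.085,a,0)
        L.append((rect(c,a+np.pi/2,.058,.03,.076 if k else .026),R))
        for sg in(1,-1):
            cc=np.array(c)+sg*.034*np.array([-np.sin(a),np.cos(a),0]);L.append((rect(cc,a+np.pi/2,.004,.03,.074),G))
    L.append((circ(P(xc,.085,xc[3]-np.pi/2,0),.079,.0135),R))
    return L
if __name__=="__main__":
    overlay(T,(320,165,385,230),9,Ld,"pics/od_top.png");overlay(S,(255,240,330,305),8,Ld,"pics/od_side.png")
    overlay(T,(120,142,222,246),5.7,bayl(xc),"pics/oc_top.png");overlay(S,(230,98,325,176),7.5,bayl(xc),"pics/oc_side.png")
    a=[cv2.imread(f"pics/{n}.png") for n in("od_top","od_side","oc_top","oc_side")]
    for i,(p,q) in enumerate(((0,1),(2,3))):
        w=[cv2.resize(a[j],(400,int(a[j].shape[0]*400/a[j].shape[1]))) for j in(p,q)]
        h=min(x.shape[0] for x in w)
E
python3 fit.py
```

```text
both [0.5644 0.2067] [198.7 204.7]
[[  0.4   0. ]
 [  0.2  -0.4]
 [ -0.5  -0.4]
 [ 15.   -7. ]
 [-13.8   6.5]
 [  7.4   6.8]
 [ -6.7  -7.3]
 [  0.3   0.3]
 [  0.    0. ]
 [ -0.3  -0.2]]
T [0.5644 0.207 ] [180.  204.6]
S [0.5646 0.2058] [198.4 204.9]
both [ 0.5533 -0.2621 -0.4548] -26.1
[[ 0.2 -0.8]
 [ 0.5 -0.2]
 [ 1.   0.5]
 [-0.1  0. ]
 [-0.2 -0.9]
 [ 0.3 -0.9]
 [ 0.1 -1.5]
 [ 0.1 -0.3]
 [ 0.7  0.4]
 [ 0.1  0.4]
 [ 1.1 -0.1]
 [ 0.3 -0.1]
 [-0.3 -0.8]
 [-0.  -0.2]]
T [ 0.5534 -0.2609 -0.4581] -26.2
S [ 0.5531 -0.2642 -0.4539] -26.0
```

```bash
sleep 1
```

```text
(no output)
```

View pics/od_top.png

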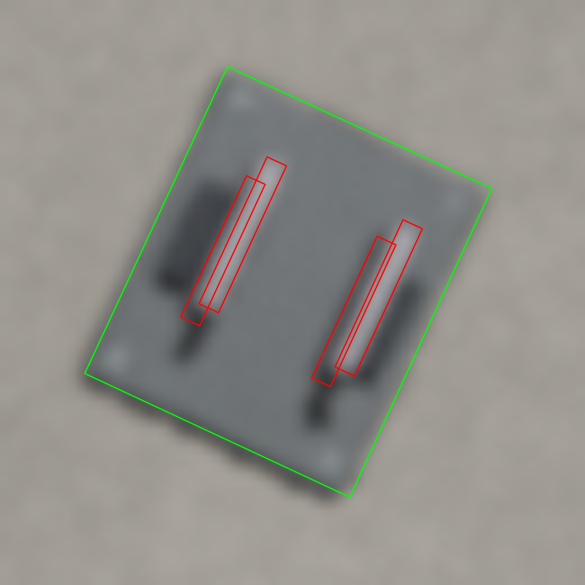

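View pics/oc_top.png

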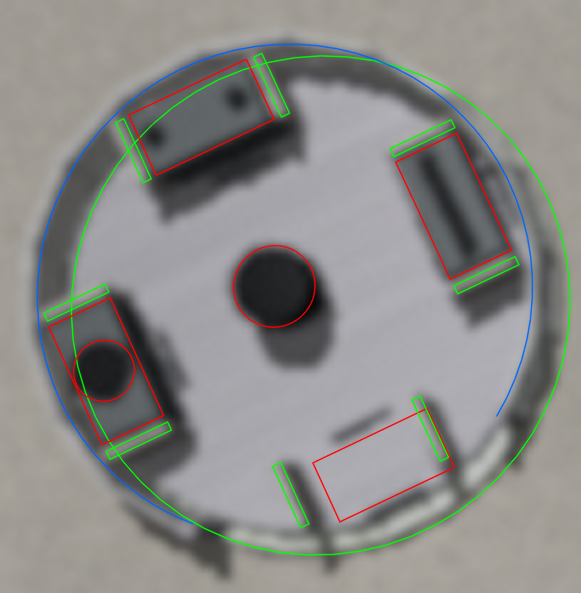

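View pics/oc_side.png

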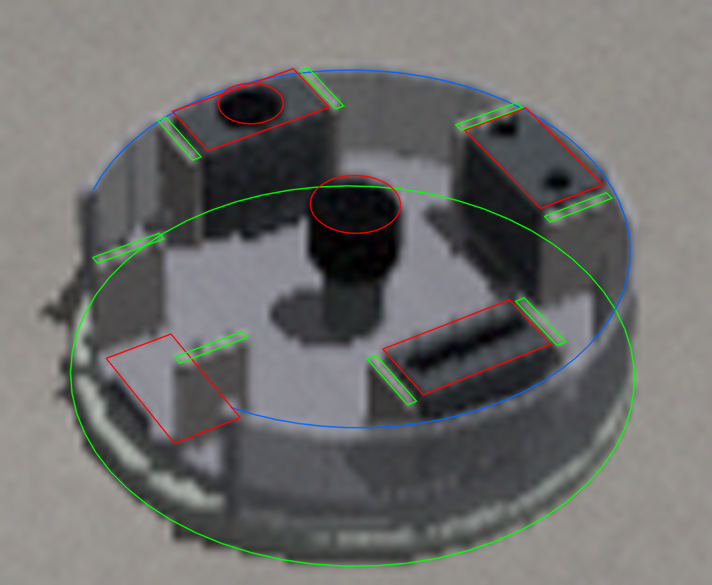

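View pics/od_side.png

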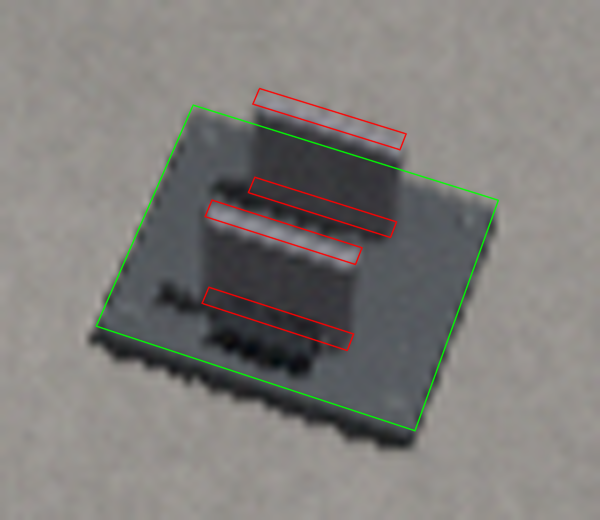

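The overlays fit well. The carousel axis is at (0.5644, 0.2067), the middle of the opening at 198.7° and the wanted module at about 114.7°, so the rotor needs about +84°. Now I'll plan the joint ranges.

```bash
cat >> h.py <<'E'
from scipy.spatial.transform import Rotation as Ro
def rv(yaw): return (Ro.from_euler("z",yaw)*Ro.from_euler("x",np.pi)).as_rotvec()
E
python3 - <<'E'
from cell import *
from h import *
import numpy as np
print(get_state()["clock"])
T,S=[Cam(grab_frame(c)) for c in("top","side")]
b=lambda x,y:(np.array([x,y])+.5)/5.7-.5+[120,142]
for uv in((228,540),(510,438)):
    w=T.plane(b(*uv),.02)[0]-[.5644,.2067,0];print("rim",np.hypot(*w[:2]),np.degrees(np.arctan2(w[1],w[0]))%360)
def tab(p):
    for d in range(-180,180,15):
        q=ik(p,rv(np.radians(d)))
        print(d,None if q is None else np.round(q,2)[[0,4,5]])
tab([.5644,.2067,.053])
E
```

```text
1.9
rim 0.11687889783867504 161.2730862686091
rim 0.11379651263885246 234.77032642796
-180 [ 0.23  0.   -1.34]
-165 [ 0.23  0.   -1.6 ]
-150 [ 0.23  0.   -1.87]
-135 [ 0.23  0.   -2.13]
-120 [ 0.23  0.   -2.39]
-105 [ 0.23  0.   -2.65]
-90 [ 0.23  0.   -2.91]
-75 [0.23 0.   3.11]
-60 [0.23 0.   2.85]
-45 [0.23 0.   2.58]
-30 [0.23 0.   2.32]
-15 [0.23 0.   2.06]
0 [0.23 0.   1.8 ]
15 [0.23 0.   1.54]
30 [0.23 0.   1.28]
45 [0.23 0.   1.01]
60 [0.23 0.   0.75]
75 [0.23 0.   0.49]
90 [0.23 0.   0.23]
105 [ 0.23  0.   -0.03]
120 [ 0.23  0.   -0.3 ]
135 [ 0.23  0.   -0.56]
150 [ 0.23  0.   -0.82]
165 [ 0.23  0.   -1.08]
```

Run:
```python
from cell import *
from h import *
c=np.array([.5644,.2067]);f=lambda s:print(s,{k:np.round(get_state()[k],3) for k in("clock","contact_force","wrist_torque","finger_gap","position")})
y0=np.radians(-60)
movep([*c,.20],rv(y0));f("above")
move_l([*c,.054],.12,until_force=15);f("down")
grab(25);f("grip")
for n in("side","top"):
    fr=grab_frame(n);cv2.imwrite(f"pics/knob_{n}.png",cv2.resize(fr["img"][90:250,100:330,::-1],None,fx=3,fy=3))
```

```text
above {'clock': np.float64(3.892), 'contact_force': array([0.295, 0.184, 0.658]), 'wrist_torque': array([ 0.028,  0.026, -0.023]), 'finger_gap': np.float64(1.0), 'position': array([0.564, 0.208, 0.2  ])}
down {'clock': np.float64(5.258), 'contact_force': array([ 0.323, -0.127, -0.252]), 'wrist_torque': array([-0.011,  0.023,  0.033]), 'finger_gap': np.float64(1.001), 'position': array([0.565, 0.207, 0.055])}
grip {'clock': np.float64(5.775), 'contact_force': array([-1.297, -1.288,  3.743]), 'wrist_torque': array([-0.002,  0.255,  0.005]), 'finger_gap': np.float64(0.411), 'position': array([0.565, 0.207, 0.054])}
```

View pics/knob_side.png

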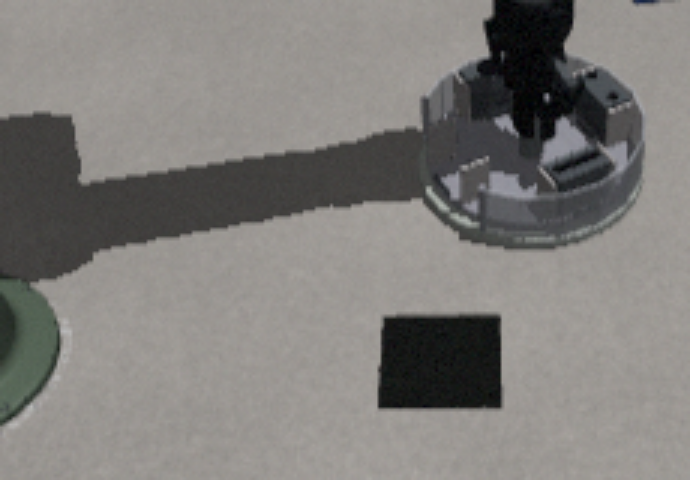

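The side view shows the fingers closed on the knob. The gap is about 35 mm, and the side force is under 2 N, so the centre estimate is good. Now I'll turn it +84°.

Run:
```python
from cell import *
from h import *
import pickle
c=np.array([.5644,.2067]);f=lambda s:print(s,{k:np.round(get_state()[k],3) for k in("clock","contact_force","wrist_torque","finger_gap","position")})
for d in(-18,24): movep([*c,.054],rv(np.radians(d)));f(d)
let_go();f("open")
move_l([*c,.19],.2)
movep([.42,.0,.25],rv(np.radians(18.5)));f("away")
fr={n:grab_frame(n) for n in("side","top")};pickle.dump(fr,open("fr1.pkl","wb"))
import fit
xc=fit.xc.copy();xc[2]=np.radians(198.7);xc[3]+=np.radians(84)
overlay(Cam(fr["top"]),(120,142,222,246),5.7,fit.bayl(xc),"pics/r_top.png");overlay(Cam(fr["side"]),(230,98,325,176),7.5,fit.bayl(xc),"pics/r_side.png")
```

```text
-18 {'clock': np.float64(6.608), 'contact_force': array([-1.927, -0.124,  5.366]), 'wrist_torque': array([0.002, 0.354, 0.108]), 'finger_gap': np.float64(0.411), 'position': array([0.565, 0.207, 0.054])}
24 {'clock': np.float64(7.342), 'contact_force': array([-1.723, -0.677,  5.704]), 'wrist_torque': array([-0.123,  0.343,  0.097]), 'finger_gap': np.float64(0.414), 'position': array([0.564, 0.207, 0.054])}
open {'clock': np.float64(7.892), 'contact_force': array([ 0.784, -0.023,  0.011]), 'wrist_torque': array([ 0.058,  0.026, -0.021]), 'finger_gap': np.float64(1.001), 'position': array([0.564, 0.207, 0.054])}
away {'clock': np.float64(9.742), 'contact_force': array([0.133, 0.438, 0.329]), 'wrist_torque': array([-0.041, -0.029,  0.067]), 'finger_gap': np.float64(1.002), 'position': array([0.421, 0.   , 0.25 ])}
both [0.5644 0.2067] [198.7 204.7]
[[  0.4   0. ]
 [  0.2  -0.4]
 [ -0.5  -0.4]
 [ 15.   -7. ]
 [-13.8   6.5]
 [  7.4   6.8]
 [ -6.7  -7.3]
 [  0.3   0.3]
 [  0.    0. ]
 [ -0.3  -0.2]]
T [0.5644 0.207 ] [180.  204.6]
S [0.5646 0.2058] [198.4 204.9]
both [ 0.5533 -0.2621 -0.4548] -26.1
[[ 0.2 -0.8]
 [ 0.5 -0.2]
 [ 1.   0.5]
 [-0.1  0. ]
 [-0.2 -0.9]
 [ 0.3 -0.9]
 [ 0.1 -1.5]
 [ 0.1 -0.3]
 [ 0.7  0.4]
 [ 0.1  0.4]
 [ 1.1 -0.1]
 [ 0.3 -0.1]
 [-0.3 -0.8]
 [-0.  -0.2]]
T [ 0.5534 -0.2609 -0.4581] -26.2
S [ 0.5531 -0.2642 -0.4539] -26.0
```

View pics/r_top.png

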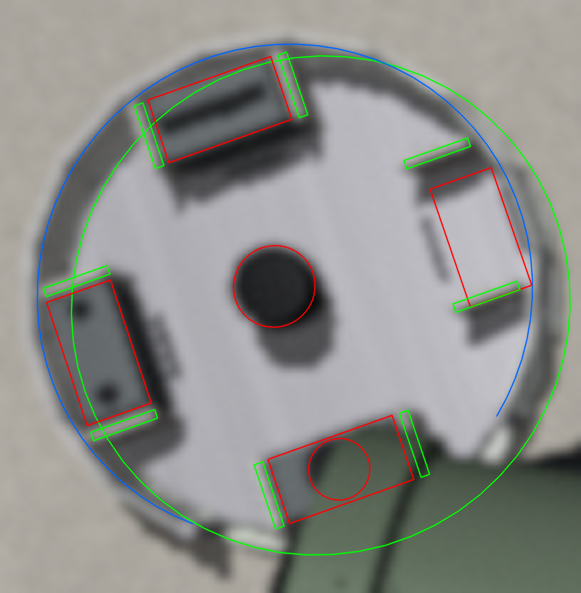

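View pics/r_side.png

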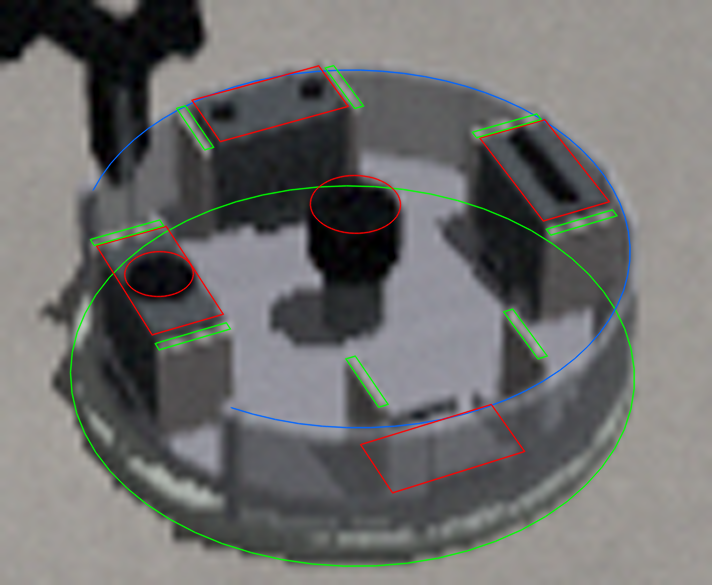

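The top view shows the disc module in the opening at about (339,470) in the crop, and the side view shows it at (158,274), in line with the overlay and midway between the fence ends. I'll take it by its broad faces.

Run:
```python
from cell import *
from h import *
import pickle
a=np.radians(198.7);c=np.array([.5644,.2067])+.085*np.array([np.cos(a),np.sin(a)]);print(c)
f=lambda s:print(s,{k:np.round(get_state()[k],3) for k in("clock","contact_force","wrist_torque","finger_gap","position")})
r=rv(a-np.pi)
movep([*c,.18],r)
print(move_l([*c,.036],.12,until_force=15));f("down")
grab(40);f("grip")
move_l([*c,.056],.08);f("lift20")
move_l([*c,.19],.2);f("lift")
fr={n:grab_frame(n) for n in("side","top")};pickle.dump(fr,open("fr2.pkl","wb"))
overlay(Cam(fr["side"]),(200,60,330,176),6,[],"pics/l_side.png")
```

```text
[0.48388713 0.1794479 ]
False
down {'clock': np.float64(12.017), 'contact_force': array([-0.679, -0.333,  1.12 ]), 'wrist_torque': array([-0.021, -0.01 , -0.036]), 'finger_gap': np.float64(0.998), 'position': array([0.485, 0.18 , 0.037])}
grip {'clock': np.float64(12.567), 'contact_force': array([-0.486, -0.275,  3.057]), 'wrist_torque': array([0.011, 0.166, 0.027]), 'finger_gap': np.float64(0.349), 'position': array([0.484, 0.18 , 0.036])}
lift20 {'clock': np.float64(12.967), 'contact_force': array([ 0.278,  0.451, -1.539]), 'wrist_torque': array([ 0.032,  0.049, -0.007]), 'finger_gap': np.float64(0.345), 'position': array([0.484, 0.179, 0.056])}
lift {'clock': np.float64(13.783), 'contact_force': array([-0.154, -0.08 , -1.665]), 'wrist_torque': array([ 0.004, -0.019, -0.014]), 'finger_gap': np.float64(0.35), 'position': array([0.483, 0.179, 0.189])}
```

View pics/l_side.png

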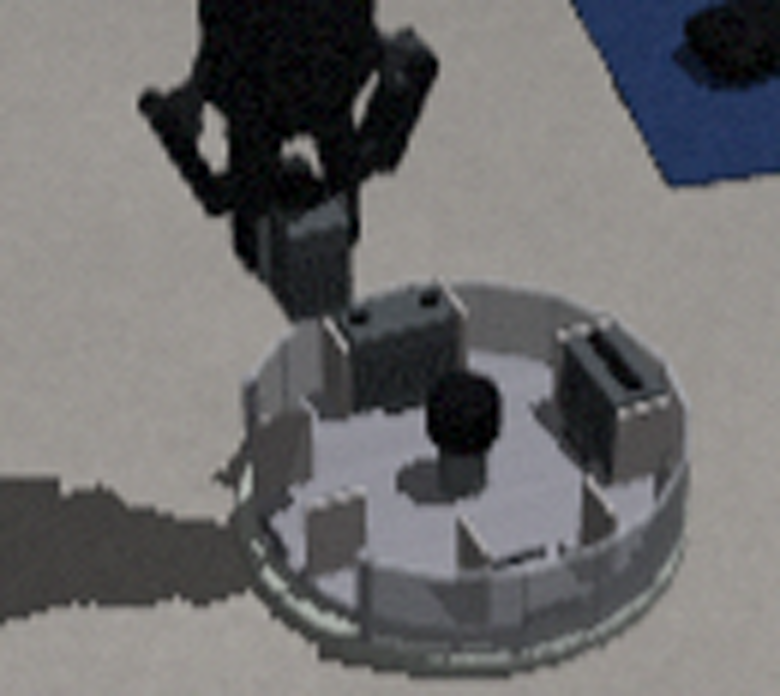

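The side view shows the module held between the fingers at about (310,250) in the crop, with the other two still in their bays. Now I'll put it on the small mat with its length already along the dock's x, let go and take it again by the ends.

Run:
```python
from cell import *
from h import *
import pickle
m=np.array([.4545,-.0457]);yd=np.radians(-26.1)
f=lambda s:print(s,{k:np.round(get_state()[k],3) for k in("clock","contact_force","wrist_torque","finger_gap","position")})
movep([*m,.14],rv(yd+np.pi/2));f("above")
move_l([*m,.03],.12)
print(move_l([*m,.0115],.03,until_force=4));f("down")
let_go();f("open")
move_l([*m,.15],.2)
movep([.33,-.14,.2],rv(yd));f("side")
fr={n:grab_frame(n) for n in("side","top")};pickle.dump(fr,open("fr3.pkl","wb"))
L=[(rect(m,yd,.058,.03,.053),(0,0,255)),(rect(m,yd,.058,.03,.003),(0,255,0)),(circ(m,.056,.0135),(0,0,255))]
overlay(Cam(fr["top"]),(235,205,305,265),8,L,"pics/m_top.png");overlay(Cam(fr["side"]),(210,175,285,235),8,L,"pics/m_side.png")
```

```text
above {'clock': np.float64(15.042), 'contact_force': array([-0.026,  0.281, -1.348]), 'wrist_torque': array([-0.015, -0.042,  0.02 ]), 'finger_gap': np.float64(0.346), 'position': array([ 0.455, -0.045,  0.14 ])}
True
down {'clock': np.float64(16.658), 'contact_force': array([-0.564,  0.137,  5.601]), 'wrist_torque': array([-0.005, -0.02 ,  0.001]), 'finger_gap': np.float64(0.345), 'position': array([ 0.454, -0.046,  0.013])}
open {'clock': np.float64(17.242), 'contact_force': array([-0.033, -0.029, -0.966]), 'wrist_torque': array([-0.   , -0.024,  0.002]), 'finger_gap': np.float64(1.002), 'position': array([ 0.454, -0.045,  0.013])}
side {'clock': np.float64(19.2), 'contact_force': array([-0.506, -0.142,  0.357]), 'wrist_torque': array([-0.054, -0.047,  0.01 ]), 'finger_gap': np.float64(1.005), 'position': array([ 0.33 , -0.14 ,  0.199])}
```

View pics/m_top.png

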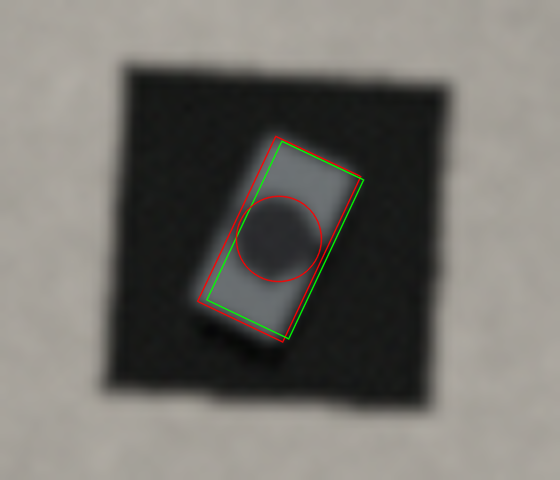

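View pics/m_side.png

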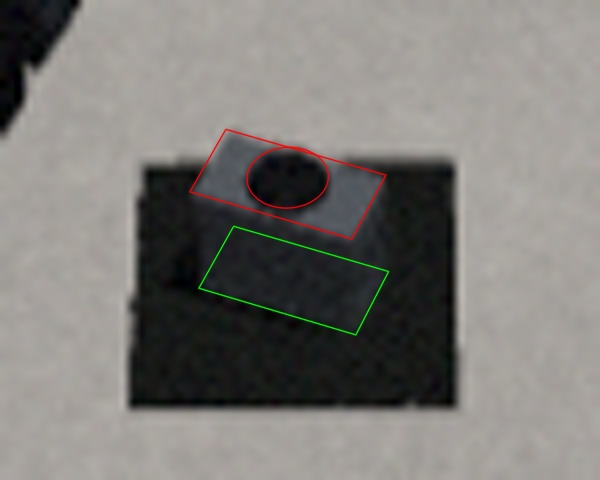

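The module stands upright on the mat, about (277,240) in the top crop. Its position across its width is known from the grip, so I can use it to measure the camera bias in that direction.

```bash
cat > bias.py <<'E'
from h import *
import pickle
fr=pickle.load(open("fr3.pkl","rb"));m=np.array([.4545,-.0457]);yd=np.radians(-26.1)
u=np.array([np.cos(yd),np.sin(yd)]);v=np.array([-u[1],u[0]])
def seg(C,box,thr,inv=False,k=8,poly=None):
    x0,y0,x1,y1=box
    g=cv2.cvtColor(C.img[y0:y1,x0:x1],cv2.COLOR_RGB2GRAY);g=cv2.resize(g,None,fx=k,fy=k,interpolation=cv2.INTER_CUBIC)
    b=((g<thr) if inv else (g>thr)).astype(np.uint8)
    return b,lambda p:(np.array(p,float)+.5)/k-.5+[x0,y0]
T,S=Cam(fr["top"]),Cam(fr["side"])
for n,C,mb,db in(("T",T,(254,218,285,250),(330,178,378,215)),("S",S,(230,186,264,208),(270,246,310,276))):
    g=cv2.cvtColor(C.img,cv2.COLOR_RGB2GRAY);print(n)
    b,f=seg(C,mb,70);cs=cv2.findContours(b,0,2)[0]
    for c in cs:
        if cv2.contourArea(c)>2000:
            w=C.plane(f(cv2.convexHull(c)[:,0]),.053)[:,:2].astype(np.float32);r=cv2.minAreaRect(w)
            d=np.array(r[0])-m;print(" module",r,"du,dv mm",d@u*1e3,d@v*1e3)
    b,f=seg(C,db,140);cs=cv2.findContours(b,0,2)[0];mid=[]
    for c in cs:
        if cv2.contourArea(c)>400:
            w=C.plane(f(c[:,0]),.06)[:,:2].astype(np.float32);r=cv2.minAreaRect(w);print(" cheek",r)
            mid.append(r[0])
    if len(mid)==2: mid=np.array(mid);e=mid[0]-mid[1];print(" mid",mid.mean(0),"sep",np.hypot(*e),"yaw",np.degrees(np.arctan2(-e[0],e[1])))
E
python3 bias.py
```

```text
T
 module ((0.43996381759643555, -0.0363147146999836), (0.03068051114678383, 0.024642925709486008), 62.318572998046875) du,dv mm -17.182847268437257 2.0332089862971574
 module ((0.4702633023262024, -0.05133145675063133), (0.030983876436948776, 0.02528160624206066), 64.92051696777344) du,dv mm 16.63337858193343 1.877690685807079
 cheek ((0.5094960331916809, -0.21489083766937256), (0.031569477170705795, 0.014264116063714027), 89.11619567871094)
 cheek ((0.5446741580963135, -0.2812946140766144), (0.006540282163769007, 0.04279763996601105), 64.33381652832031)
 cheek ((0.5637368559837341, -0.24408116936683655), (0.007320518605411053, 0.044461268931627274), 64.77969360351562)
 cheek ((0.5480130314826965, -0.29764920473098755), (0.04812980070710182, 0.09385161846876144), 89.03639221191406)
 cheek ((0.5667933821678162, -0.21520325541496277), (0.029529953375458717, 0.05923449620604515), 88.71778869628906)
S
 module ((0.45675355195999146, -0.036134298890829086), (0.06684571504592896, 0.0925026386976242), 84.72899627685547) du,dv mm -2.1845748015767605 9.58168915602519
 cheek ((0.5435779094696045, -0.28254076838493347), (0.0051581161096692085, 0.044649600982666016), 63.43098068237305)
 cheek ((0.5477066040039062, -0.25286173820495605), (0.07296394556760788, 0.0962887853384018), 84.58860778808594)
 mid [ 0.54564226 -0.26770125] sep 0.029964828565863407 yaw 172.08032414132956
```

Run:
```python
from h import *
import pickle
fr=pickle.load(open("fr3.pkl","rb"));m=np.array([.4545,-.0457]);yd=np.radians(-26.1)
u=np.array([np.cos(yd),np.sin(yd)]);v=np.array([-u[1],u[0]])
S=Cam(fr["side"]);T=Cam(fr["top"])
from scipy.ndimage import map_coordinates
# brightness profile across v, averaged along u on each module wing, and on dock cheeks
def prof(C,c,z,us,vs):
    g=cv2.cvtColor(C.img,cv2.COLOR_RGB2GRAY).astype(float);out=[]
    for a in vs:
        P=np.array([[*(c+u*b+v*a),z] for b in us]);p=C.proj(P);out.append(map_coordinates(g,[p[:,1],p[:,0]],order=1).mean())
    return np.array(out)
vs=np.arange(-26,26.1,1)/1e3
us=np.r_[np.arange(-24,-16,1),np.arange(17,25,1)]/1e3
print("v",(vs*1e3).astype(int).tolist())
for n,C in(("T",T),("S",S)): print(n,"mod",prof(C,m,.053,us,vs).round().astype(int).tolist())
d=np.array([.5533,-.2621]);vs2=np.arange(-30,30.1,1)/1e3
print("v",(vs2*1e3).astype(int).tolist())
for n,C in(("T",T),("S",S)): print(n,"dock",prof(C,d,.06,np.arange(-15,16,1)/1e3,vs2).round().astype(int).tolist())
overlay(S,(222,180,272,215),15,[(rect(m,yd,.058,.03,.053),(0,0,255))],"pics/ms2.png")
```

```text
v [-26, -25, -24, -23, -22, -21, -20, -19, -18, -17, -16, -15, -14, -13, -12, -11, -10, -9, -8, -7, -6, -5, -4, -3, -2, -1, 0, 1, 2, 3, 4, 5, 6, 7, 8, 9, 10, 11, 12, 13, 14, 15, 16, 17, 18, 19, 20, 21, 22, 23, 24, 25, 26]
T mod [25, 25, 25, 25, 25, 24, 23, 22, 24, 29, 36, 48, 61, 74, 86, 95, 102, 107, 109, 110, 110, 110, 110, 109, 109, 110, 110, 110, 110, 110, 110, 110, 110, 110, 110, 110, 110, 110, 109, 106, 101, 94, 84, 72, 60, 48, 38, 31, 27, 25, 24, 24, 24]
S mod [30, 32, 33, 34, 34, 35, 36, 40, 46, 54, 62, 70, 78, 83, 87, 88, 87, 87, 87, 87, 87, 87, 87, 87, 87, 87, 88, 88, 89, 89, 88, 87, 87, 87, 87, 88, 88, 89, 90, 93, 96, 100, 105, 111, 119, 127, 136, 143, 150, 155, 160, 163, 164]
v [-30, -29, -28, -27, -26, -25, -24, -23, -22, -21, -20, -19, -18, -17, -16, -15, -14, -13, -12, -11, -10, -9, -8, -7, -6, -5, -4, -3, -2, -1, 0, 1, 2, 3, 4, 5, 6, 7, 8, 9, 10, 11, 12, 13, 14, 15, 16, 17, 18, 19, 20, 21, 22, 23, 24, 25, 26, 27, 28, 29, 30]
T dock [93, 88, 87, 89, 96, 107, 122, 136, 148, 155, 156, 150, 138, 123, 109, 100, 96, 98, 103, 109, 114, 118, 119, 120, 121, 121, 121, 121, 121, 121, 121, 121, 121, 121, 121, 121, 121, 121, 121, 121, 121, 121, 120, 120, 119, 120, 123, 128, 136, 146, 155, 160, 159, 153, 140, 125, 109, 95, 86, 80, 79]
S dock [64, 66, 73, 88, 106, 124, 140, 149, 148, 140, 127, 110, 92, 77, 64, 53, 49, 50, 53, 57, 61, 63, 64, 64, 64, 64, 64, 64, 64, 64, 64, 63, 63, 63, 63, 63, 64, 64, 63, 63, 62, 62, 63, 65, 74, 89, 106, 123, 139, 150, 155, 156, 156, 156, 157, 159, 161, 162, 162, 162, 161]
```

View pics/ms2.png

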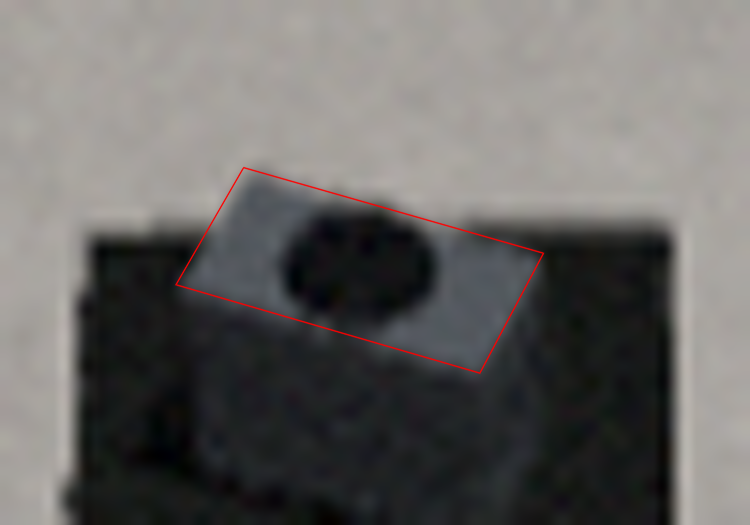

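In the direction across the dock, the bias-corrected dock centre is about −1.5 mm from the fit (top) and −0.2 mm (side), so I'll use −0.8 mm. Next I'll regrip by the narrow ends and hover just above the cheeks.

Run:
```python
from cell import *
from h import *
import pickle
m=np.array([.4545,-.0457]);yd=np.radians(-26.1);u=np.array([np.cos(yd),np.sin(yd)]);v=np.array([-u[1],u[0]])
d=np.array([.5533,-.2621])-.0008*v+.0005*u;print(d)
f=lambda s:print(s,{k:np.round(get_state()[k],4) for k in("clock","contact_force","wrist_torque","finger_gap","position")})
movep([*m,.15],rv(yd))
print(move_l([*m,.013],.12,until_force=15));f("down")
grab(40);f("grip")
move_l([*m,.15],.15);f("lift")
movep([*d,.15],rv(yd));f("over")
move_l([*d,.075],.12);f("hover")
fr={n:grab_frame(n) for n in("side","top")};pickle.dump(fr,open("fr4.pkl","wb"))
L=[(rect(d,yd,.058,.03,.115),(0,0,255)),(rect(d,yd,.058,.03,.065),(0,255,0))]
overlay(Cam(fr["top"]),(320,165,385,230),9,L,"pics/h_top.png");overlay(Cam(fr["side"]),(255,225,330,305),7.3,L,"pics/h_side.png")
```

```text
[ 0.55339706 -0.26303839]
False
down {'clock': np.float64(21.2917), 'contact_force': array([-0.8433,  0.141 , -0.0314]), 'wrist_torque': array([0.0134, 0.0032, 0.0161]), 'finger_gap': np.float64(1.0001), 'position': array([ 0.4551, -0.0459,  0.0136])}
grip {'clock': np.float64(21.6583), 'contact_force': array([-1.1607, -0.333 ,  7.1149]), 'wrist_torque': array([0.066 , 0.2954, 0.0478]), 'finger_gap': np.float64(0.6723), 'position': array([ 0.4551, -0.0458,  0.0137])}
lift {'clock': np.float64(22.725), 'contact_force': array([-0.3784,  0.21  , -1.7803]), 'wrist_torque': array([-0.0493,  0.0212,  0.0015]), 'finger_gap': np.float64(0.6737), 'position': array([ 0.4537, -0.0455,  0.1491])}
over {'clock': np.float64(23.675), 'contact_force': array([ 0.349 ,  0.0921, -2.0307]), 'wrist_torque': array([ 0.0001, -0.0045,  0.0204]), 'finger_gap': np.float64(0.6705), 'position': array([ 0.5525, -0.2616,  0.1492])}
hover {'clock': np.float64(24.45), 'contact_force': array([-1.2064,  1.0899, -1.3906]), 'wrist_torque': array([-0.0203, -0.1095, -0.0288]), 'finger_gap': np.float64(0.6752), 'position': array([ 0.5539, -0.2629,  0.0758])}
```

View pics/h_top.png

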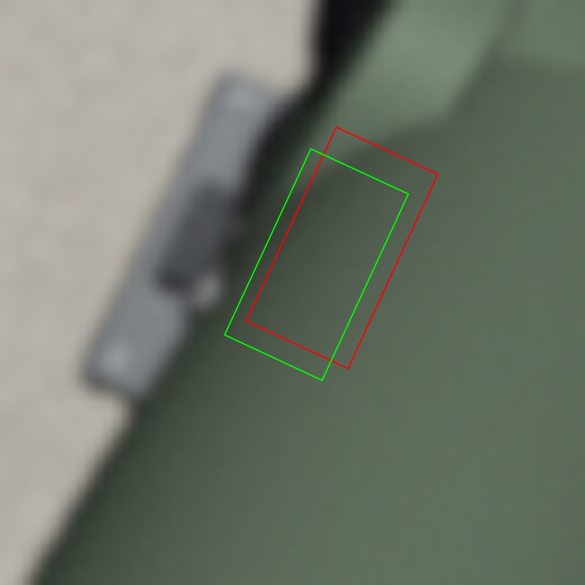

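View pics/h_side.png

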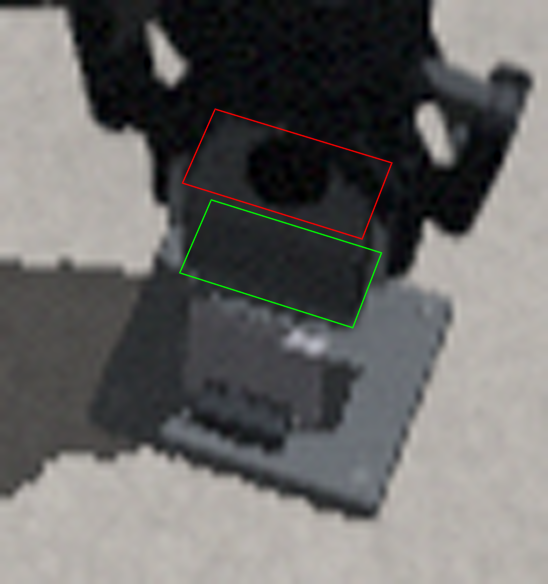

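The side view shows the held module above the cheeks, with its foot corners at (181,272) to (352,327) in the crop. The arm hides the dock in the top view. I'll lower it gently about 15 mm in, then feel for both cheeks to centre it.

Run:
```python
from cell import *
from h import *
yd=np.radians(-26.1);u=np.array([np.cos(yd),np.sin(yd)]);v=np.array([-u[1],u[0]]);d0=np.array([.5533,-.2621])
d=d0-.0008*v+.0005*u
f=lambda s:print(s,{k:np.round(get_state()[k],4) for k in("clock","contact_force","finger_gap","position")})
hit=move_l([*d,.054],.05,until_force=6);f(("in",hit))
if not hit:
    o={}
    for sg in(1,-1):
        h=move_l([*(d+sg*.005*v),.054],.015,until_force=5);s=get_state();F=s["contact_force"][:2]@v
        o[sg]=(s["position"][:2]-d0)@v*1e3;print(sg,h,"v",o[sg],"Fv",F)
        move_l([*d,.054],.03)
    f("c")
```

```text
('in', False) {'clock': np.float64(25.1167), 'contact_force': array([-0.1263,  0.2145, -1.2401]), 'finger_gap': np.float64(0.6748), 'position': array([ 0.5531, -0.2629,  0.0535])}
1 True v 1.7083737245344155 Fv -0.37966217746402736
-1 True v -3.8364582393726243 Fv -0.7939189802203067
c {'clock': np.float64(26.2667), 'contact_force': array([-0.0725, -0.4552, -1.6895]), 'finger_gap': np.float64(0.677), 'position': array([ 0.5534, -0.2628,  0.0538])}
```

The contacts are at v = +1.7 and −3.8 mm, so the middle is at −1.06 mm. That agrees with vision. Now I'll lower it fully.

Run:
```python
from cell import *
from h import *
import pickle
yd=np.radians(-26.1);u=np.array([np.cos(yd),np.sin(yd)]);v=np.array([-u[1],u[0]]);d0=np.array([.5533,-.2621])
d=d0-.00106*v+.0005*u
f=lambda s:print(s,{k:np.round(get_state()[k],4) for k in("clock","contact_force","finger_gap","position")})
print(move_l([*d,.028],.06,until_force=8));f("mid")
print(move_l([*d,.0205],.02,until_force=4));f("seat")
if get_state()["position"][2]<.0245:
    let_go();f("open")
    move_l([*d,.16],.15)
    movep([.35,.1,.25],rv(yd));f("away")
    fr={n:grab_frame(n) for n in("side","top")};pickle.dump(fr,open("fr5.pkl","wb"))
    L=[(rect(d,yd,.058,.03,.062),(0,0,255)),(circ(d,.065,.0135),(0,255,0))]
    overlay(Cam(fr["top"]),(320,165,385,230),9,L,"pics/f_top.png");overlay(Cam(fr["side"]),(255,225,330,305),7.3,L,"pics/f_side.png")
    cv2.imwrite("pics/f_full.png",fr["top"]["img"][:,:,::-1])
```

```text
False
mid {'clock': np.float64(26.85), 'contact_force': array([ 0.1038, -0.7976, -2.531 ]), 'finger_gap': np.float64(0.6738), 'position': array([ 0.5531, -0.2631,  0.0276])}
True
seat {'clock': np.float64(27.2), 'contact_force': array([-0.7062,  0.0859,  4.6676]), 'finger_gap': np.float64(0.6708), 'position': array([ 0.5538, -0.2636,  0.0227])}
open {'clock': np.float64(27.6), 'contact_force': array([ 0.0953,  0.0697, -0.0907]), 'finger_gap': np.float64(0.9989), 'position': array([ 0.5527, -0.2629,  0.0213])}
away {'clock': np.float64(30.2417), 'contact_force': array([ 0.0241, -0.6001, -0.0572]), 'finger_gap': np.float64(0.9981), 'position': array([0.3508, 0.0996, 0.25  ])}
```

View pics/f_top.png

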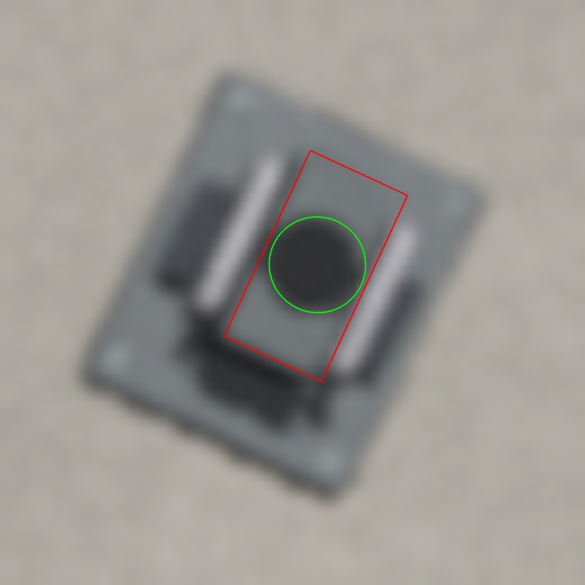

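View pics/f_side.png

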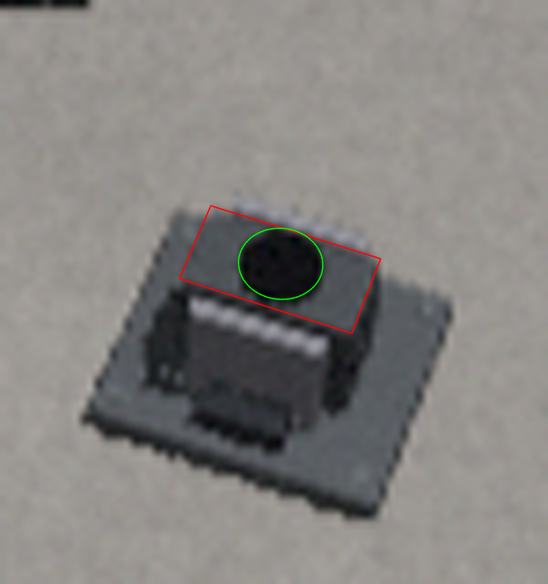

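View pics/f_full.png

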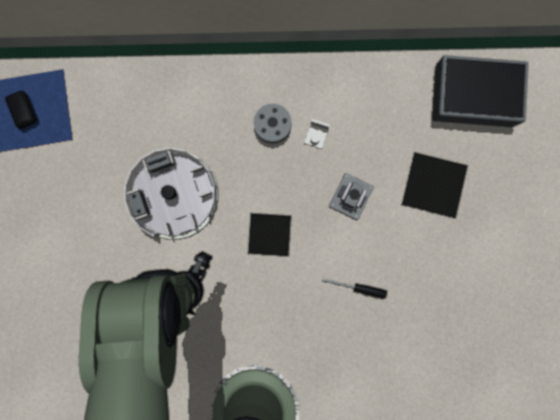

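The last views show the module seated between the cheeks, with the disc at (316,264) in the top crop and (281,263) in the side crop. The cheek midpoints are at about (307,265) and (281,274), so it is centred within roughly 1–2 mm. The bystanders and the other two modules haven't moved, and the arm is clear.

Run:
```python
from cell import *
sign_off();print(get_state()["clock"])
```

```text
the job is handed in; nothing more can be done
the job is handed in; nothing more can be done
```

The disc module is seated between the cheeks of the preheat dock, and I handed the job in at about 30 s on the clock.

**What I did**
- I turned the rotor about +84° by its knob, until the disc module stood in the middle of the fence opening.
- I lifted the module out by its broad faces, stood it upright on the smaller mat and let go.
- I took it again by its narrow ends, centred it by lightly feeling both cheeks, lowered it until it touched down, and let go.

**Last checks**
- **Height:** touchdown was at TCP z = 22.7 mm, against about 22.5 mm expected for full seating.
- **Centring:** in both cameras the module is centred to about 1–2 mm. Along the dock's length I only had vision; I did not feel for it there.
- **Everything else:** the bar and stud modules are in their bays, the spool, bracket and screwdriver look unmoved, and the arm was clear of everything.

**Disagreements:** the two cameras differed by about 3 mm on the dock's position. I corrected for this using the module standing on the mat, which left about 1.3 mm between them, and the cheek contacts then settled the crosswise position.

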